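# Try wing screws in their gauge nuts and keep the free one

### The job

Two brass wing screws stand on the black test bench, each started in an aluminium gauge nut held in a blue seat. Try both in their seats by turning each about 60 degrees clockwise: one turns freely, the other soon jams. Then lift the one that turned freely, with its nut, and set it down gently, upright, in the green tray; leave the one that jams in its seat.

Things in the scene. Friction and masses are not known exactly. Their poses are not given: they have to be found in the camera images.
- nut_1: loose square aluminium gauge nut 44x44x24 mm with a brass wing screw started in it, 0.15 to 0.31 kg in all. Origin: centre of the nut's underside, z up on the screw's axis. The wing is an upright plate 10 mm thick, 64 mm long, centred on the axis, 41 to 59 mm above the origin (end ears to 64 mm), along the nut's x at joint 0: pinch its faces at mid-length, 50 mm above the origin
- screw_1 (a joint): turn of the wing screw in nut_1, rad, clockwise from above positive, 0 to 0.06 at the start; wing yaw = nut yaw minus this. Stays where left. Of the two screws one turns lightly beyond 1.5 rad; the other jams solid at about 0.22 rad (13 degrees), the wing then slipping in or spreading the fingers. Which is which shows only on turning
- nut_2: the other set, made exactly like nut_1 and looking the same; either may stand in any place. Each nut sits 12 mm deep, 1.5 mm play a side, in a fixed blue square seat (66 mm wide, floor 8 mm and rim 20 mm above the bench) that keeps it from turning; it lifts straight up out of the seat
- screw_2 (a joint): the same for the wing screw in nut_2
- keep_tray: the green keep tray, fixed to the bench: 150x150 mm outside, open on top, walls 4 mm thick, 25 mm high, floor 4 mm. Origin: centre of its underside, z up, x and y along its sides. It and the two seats stand side by side in any order. The red tray with a scrapped screw and the black-knobbed screw nearby are not part of the job
Not all that is in view belongs to the job. Leave any brown or turquoise look-alike of the nut_1 alone.

How it is judged:
On the way:
1. both screws tried while in their seats: the free one turned on to beyond 0.7 rad, the jamming one turned up to its stop (beyond 0.13 rad) (value of joint screw_1 above 0.7 rad and value of joint screw_2 above 0.13 rad and distance of each of nut_1, nut_2 from where it was at the start of the episode below 0.015 m), for 0.1 s.
At the end, for the whole second after the job is handed in: the nut with the free screw stands on the green tray's floor, its centre within 52 mm of the tray's along each side, upright within 10 degrees, released and at rest; the nut with the jamming screw is still in its seat (moved under 15 mm, upright within 10 degrees) (x of nut_1 in the frame of keep_tray between -0.052 and 0.052 m and y of nut_1 in the frame of keep_tray between -0.052 and 0.052 m and z of nut_1 in the frame of keep_tray below 0.012 m and angle between each of nut_1, nut_2's own z axis and vertical below 0.17 rad and linear speed of nut_1 below 0.03 m/s and distance of nut_2 from where it was at the start of the episode below 0.015 m and contact force between nut_1 and the fingers below 0.1 N); the robot touches nothing.
It fails at once if the jamming screw's nut is taken out of its seat (moved more than 25 mm) (distance of nut_2 from where it was at the start of the episode above 0.025 m).
It fails at once if the kept screw is dropped or thrown into the tray (faster than 0.7 m/s near the tray's floor) (horizontal distance between nut_1 and keep_tray below 0.07 m and z of nut_1 in the frame of keep_tray below 0.03 m and linear speed of nut_1 above 0.7 m/s).
It also fails if it takes over 58 s, if anything falls off the work surface, if the arm or the gripper's body presses on something with over 40 N, if the wrist force passes 120 N, or if a joint passes its speed limit or range.

### The arm

A 6-joint arm with a two-finger parallel gripper is mounted at the origin on the work surface. World frame = base frame: x ahead of the robot, y to its left, z up, the work surface at z = 0. Lengths are in m, angles in rad, forces in N, time in s.
With the tool pointing down it reaches from about 0.35 to 0.85 m from the base axis. Payload 8.1 kg.
Tool frame: the origin (TCP) lies at the very end of the fingers, on their centre line; the grasp point (between the pads) lies robot.hold_point_z behind it (robot.hold_point_z is the distance from the TCP to the grasp point, in m); z points along the fingers, y is the direction in which the jaws open and shut (so a half turn about z gives the same grasp; the last joint's range is limited). The gripper opens to 93 mm and grips with 3 to 60 N. Pads are 15 mm wide; open, the fingers measure 128 mm over their backs; the gripper's body (75 mm by 188 mm) begins 65 mm behind the grasp point.
Start: joints at [1.11, 0.13, 1.488, -0, 1.523, -0.085], TCP at [0.22, 0.558, 0.219] pointing down, gripper open.
Joint ranges: [-2.96, 2.96], [-0.89, 2.26], [0.02, 2.5], [-1.34, 4.48], [0, 2.73], [-2.66, 2.66]. Speed limits (rad/s): [2.39, 2.39, 2.79, 3.14, 3.14, 3.14].

### API

Orientations are given as a rotation vector (axis times angle).
In Python, from plant import robot, cams gives the robot as it stands. The module is installed in compiled form; this text tells all that it offers.
- The arm moves only by the tool step_arm, never from a script. Its argument "deltas" is a list of rows, each an object with "offset": the shift along the tool's x, y, z in cm, a list of three; "roll": the turn about the tool's z in rad. In form: [{"offset": [x, y, z], "roll": roll}, ...]. A call has 1 to 12 rows; each row shifts and turns the commanded pose from where the row before left it, along the tool's axes as they then stand; what a row does not reach is not made up. A row lasts 1/8 s, in which the tool goes at most 62.5 mm and 10.7 degrees, less where a joint would pass 70% of its speed; a pose out of reach is approached as far as the arm can. A call with a gripper value outside its range is refused whole. "fingers" is the finger opening in cm, from 0 to 9.3, set as the call begins (left out, the last holds). The fingers move at their own pace and stop on an object; "grip_force" is the grip in N (left out, the last holds). Time passes only in rows, so rows that do not move let the fingers close. It gives the time, the measured TCP pose, the force and the opening at its end, in the units of the state.
- robot.read_state(): the state, without advancing time (a new reading comes with each control period).
- cams.read_camera(name): name is "scene" or "top" or "wrist"; returns a dict with "pixels" (400x640x3 uint8, red, green, blue), "fx", "fy", "cx", "cy" (pixels), "extrinsics" (4x4, takes a point from world to camera coordinates). Camera axes: x right, y down, z forward; pixel columns grow to the right and rows downward; lengths in m; the calibration is good to about 2 mm. The wrist camera is an equidistant fisheye: a pixel r from the principal point sees the ray r / f radians off the axis. A picture is of the moment at which its call begins. There is no depth.
- robot.close_job(): hands the job in, once; it reports no verdict.
Trained networks look in a picture, given as the dict that the camera call returned (one of the last four; its "shot" number tells which), for a name from the list of things; names that differ only in an ending like _2 or _b are one class to them, and where a whole thing is asked for, a point or a joint stands for the part that bears it (a point fixed in the world has none). Each returns a list of dicts, best first, with "score" (0 to 1); they miss things now and then, are a little off and sometimes report something else, mostly with a low value. They report only what shows in the picture. A call takes as long as a camera call. They do not tell look-alikes from the thing itself.
- cams.boxes_of(picture, thing): "xy" ([column, row] in pixels, amid what is visible of it).
- cams.silhouettes(picture, thing): "mask" (400x640 bool, what is visible of it) and "xy" ([column, row] in pixels, amid what is visible of it).
- cams.pinpoint(picture, thing): "xy" ([column, row] in pixels: a listed point, or the origin of a listed thing).
The state is a dict: "t": time; "q": joint angles; "dq": joint speeds; "joint_torque": joint torques, N m; "tool_pos": TCP position; "orientation": TCP orientation; "force": force on the tool from outside, world axes, zero at the start; "wrist_torque": the same for the moment, N m; "opening": finger opening in m.
Only numpy, scipy, OpenCV 4.12 (cv2) and the standard library are available. Lean on these libraries where they do the work, as an engineer would, in place of code of your own. Each camera call takes 0.05 s, during which the arm holds its last target. There are 200 camera calls.

## Working session

There is one attempt and no reset: what is moved stays moved. The work goes in short steps, Python scripts to look and compute and a tool call to move; the robot and the scene stay as the last step left them, time stands still between calls to the robot, and variables do not carry over. Pictures are saved under pics/ and viewed, about 8 in all and at most 12, crops included, and the job is handed in when it is done.

Besides the shell and the picture viewer there is one more tool, called after "Emit:" in YAML: its name, and indented under it one key for each argument. step_arm: Moves the arm, as the interface text tells. Its arguments: {"type":"object","properties":{"deltas":{"type":"array"},"fingers":{"type":"number"},"grip_force":{"type":"number"}},"required":["deltas"]}

```bash
mkdir -p pics; cat > h.py <<'E'
import numpy as np, cv2
from plant import robot, cams
from scipy.spatial.transform import Rotation as R
def ray(p,uv):
    E=p["extrinsics"]; d=np.array([(uv[0]-p["cx"])/p["fx"],(uv[1]-p["cy"])/p["fy"],1.])
    return -E[:3,:3].T@E[:3,3], E[:3,:3].T@d
def at_z(p,uv,z):
    o,d=ray(p,uv); return o+d*(z-o[2])/d[2]
def save(p,n,crop=None,s=1):
    a=p["pixels"][:,:,::-1]
    if crop: a=a[crop[1]:crop[3],crop[0]:crop[2]]
    cv2.imwrite("pics/"+n,cv2.resize(a,None,fx=s,fy=s,interpolation=cv2.INTER_CUBIC))
E
python3 - <<'E'
from h import *
s=robot.read_state(); print({k:np.round(v,3) for k,v in s.items()}, robot.hold_point_z)
t=cams.read_camera("top"); c=cams.read_camera("scene")
save(t,"top.png"); save(c,"scene.png")
for n,p in(("top",t),("scene",c)):
  for th in("nut_1","screw_1","keep_tray"):
    for r in cams.pinpoint(p,th): print(n,th,np.round(r["xy"],1),round(r["score"],2),np.round(at_z(p,r["xy"],0.0 if th=="keep_tray" else 0.008),3))
E
```

```text
{'t': np.float64(0.0), 'q': array([ 1.11 ,  0.131,  1.489,  0.   ,  1.523, -0.085]), 'dq': array([-0.001,  0.   , -0.002, -0.001, -0.002, -0.   ]), 'joint_torque': array([-2.0000e-03, -5.5984e+01, -4.9176e+01,  7.7000e-02,  3.5000e-02,
       -0.0000e+00]), 'tool_pos': array([0.22 , 0.558, 0.218]), 'orientation': array([-5.870e-01, -3.086e+00,  3.000e-03]), 'force': array([-0.092,  0.622,  0.742]), 'wrist_torque': array([ 0.025,  0.012, -0.019]), 'opening': np.float64(0.093)} 0.0188
top nut_1 [416.6 197. ] 0.85 [ 0.538 -0.255  0.008]
top nut_1 [418.2 251.5] 0.78 [ 0.421 -0.255  0.008]
top nut_1 [312.  216.9] 0.77 [ 0.493 -0.029  0.008]
top nut_1 [352.8 186.9] 0.73 [ 0.56  -0.117  0.008]
top nut_1 [462.6 194.5] 0.7 [ 0.545 -0.354  0.008]Traceback (most recent call last):
  File "<stdin>", line 7, in <module>
ValueError: it knows: keep_tray, nut
```

View pics/top.png

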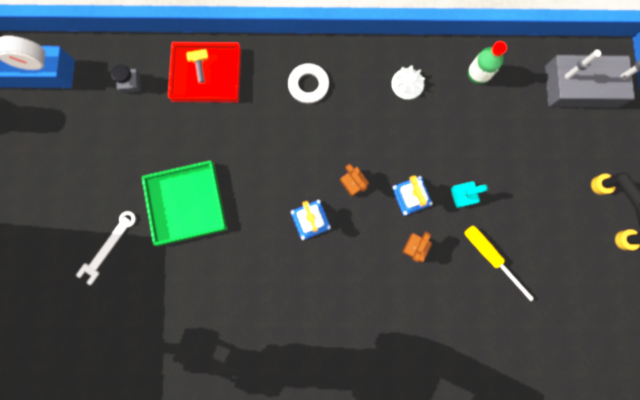

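View pics/scene.png

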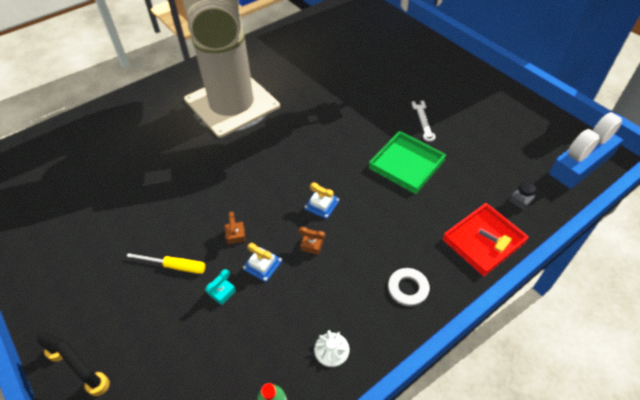

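The two blue seats are at top-view (311,219) and (412,195). The look-alikes are brown at (353,180) and (417,247), and turquoise at (467,194). I choose the brass-on-aluminium sets in the blue seats. The green tray is at (184,203).

```bash
cat > m.py <<'E'
from h import *
def comps(m,mn):
    n,l,s,c=cv2.connectedComponentsWithStats(m.astype(np.uint8)); return [(l==i) for i in range(1,n) if s[i,4]>=mn]
E
python3 - <<'E'
from m import *
t=cams.read_camera("top")
hsv=cv2.cvtColor(t["pixels"],cv2.COLOR_RGB2HSV).astype(int);H,S,V=[hsv[...,i] for i in range(3)]
c=cams.read_camera("scene")
h2=cv2.cvtColor(c["pixels"],cv2.COLOR_RGB2HSV).astype(int)
for nm,cc in(("A",(311,219)),("B",(412,195))):
    w=np.zeros(H.shape,bool); w[cc[1]-25:cc[1]+25,cc[0]-25:cc[0]+25]=1
    b=w&(H>95)&(H<130)&(S>120)&(V>70); y=w&(H>15)&(H<32)&(S>110)&(V>100)
    for n,m,z in(("seat",b,.02),("wing",y,.055)):
        pts=np.argwhere(m)[:,::-1].astype(float)
        P=np.array([at_z(t,p,z)[:2] for p in pts])
        if n=="seat":
            r=cv2.minAreaRect((P*1000).astype(np.float32)); print(nm,n,len(P),r)
        else:
            u,s,v=np.linalg.svd(P-P.mean(0)); print(nm,n,len(P),P.mean(0),"yaw",np.degrees(np.arctan2(v[0,1],v[0,0])),s/np.sqrt(len(P)))
g=(H>45)&(H<80)&(S>120)&(V>60); g=max(comps(g,200),key=lambda m:m.sum())
P=np.array([at_z(t,p,.025)[:2] for p in np.argwhere(g)[:,::-1].astype(float)]); print("tray",cv2.minAreaRect((P*1000).astype(np.float32)))
for r in cams.pinpoint(t,"keep_tray"): print(r["xy"],r["score"],at_z(t,r["xy"],0))
for th in("nut_1","keep_tray"):
  for r in cams.pinpoint(c,th): print("scene",th,np.round(r["xy"],1),round(r["score"],2),np.round(at_z(c,r["xy"],0.0 if th=="keep_tray" else 0.008),3))
save(t,"c1.png",(270,150,500,270),3)
s=robot.read_state(); print(R.from_rotvec(s["orientation"]).as_matrix().round(3))
E
```

```text
A seat 400 ((486.3244323730469, -25.695831298828125), (69.82359313964844, 69.95401000976562), 22.25094223022461)
A wing 140 [ 0.49302825 -0.02392257] yaw -159.68737969178184 [0.01878606 0.00323652]
B seat 357 ((539.9336547851562, -241.79989624023438), (69.93153381347656, 70.87291717529297), 21.193744659423828)
B wing 187 [ 0.546105   -0.24471424] yaw -160.4582396182983 [0.01888691 0.00396973]
tray ((520.5401611328125, 243.3378143310547), (157.58035278320312, 157.70770263671875), 13.643985748291016)
[185.6, 204.0] 0.66 [0.52053494 0.24561985 0.        ]
scene nut_1 [262.1 262.7] 0.95 [ 0.539 -0.244  0.008]
scene nut_1 [233.3 232.5] 0.91 [ 0.423 -0.252  0.008]
scene nut_1 [307.7 243.7] 0.7 [ 0.564 -0.128  0.008]
scene nut_1 [219.7 292.4] 0.58 [ 0.545 -0.362  0.008]
scene nut_1 [322.5 201.9] 0.57 [ 0.485 -0.021  0.008]
scene keep_tray [407.3 162.7] 0.67 [0.517 0.251 0.   ]
[[-0.93   0.367 -0.   ]
 [ 0.367  0.93  -0.   ]
 [ 0.    -0.    -1.   ]]
```

View pics/c1.png

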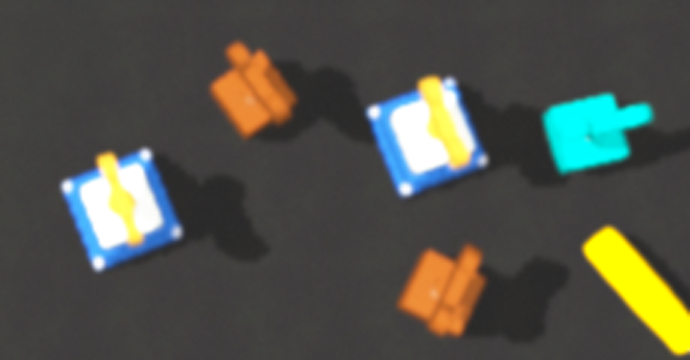

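The crop confirms both targets: brass wings on aluminium nuts in blue seats, A at crop (121,210) and B at crop (425,133). Their wing yaw is about 20°. Next I move over A.

Emit:
step_arm:
  deltas:
    - {"offset": [-3.85,-3.7,0.3],"roll": 0}
    - {"offset": [-3.85,-3.7,0.3],"roll": 0}
    - {"offset": [-3.85,-3.7,0.3],"roll": 0}
    - {"offset": [-3.85,-3.7,0.3],"roll": 0}
    - {"offset": [-3.85,-3.7,0.3],"roll": 0}
    - {"offset": [-3.85,-3.7,0.3],"roll": 0}
    - {"offset": [-3.85,-3.7,0.3],"roll": 0}
    - {"offset": [-3.85,-3.7,0.3],"roll": 0}
    - {"offset": [-3.85,-3.7,0.3],"roll": 0}
    - {"offset": [-3.85,-3.7,0.3],"roll": 0}
    - {"offset": [-3.85,-3.7,0.3],"roll": 0}
    - {"offset": [-3.85,-3.7,0.3],"roll": 0}

```text
t: 1.9
tool_pos: [0.4877, -0.0262, 0.1829]
orientation: [0.587, 3.085, 0.0]
force: [0.7, 1.2, 1.4]
opening: 0.0928
```

Emit:
step_arm:
  deltas:
    - {"offset": [0,0,0],"roll": -0.18}
    - {"offset": [0,0,0],"roll": -0.18}
    - {"offset": [0,0,0],"roll": -0.18}
    - {"offset": [0,0,0],"roll": -0.18}
    - {"offset": [0,0,0],"roll": 0}
    - {"offset": [0,0,0],"roll": 0}

```text
t: 2.65
tool_pos: [0.487, -0.0244, 0.1827]
orientation: [-0.532, 3.096, -0.0]
force: [0.3, -0.5, -0.3]
opening: 0.0933
```

```bash
cat >> m.py <<'E'
def wray(p,uv):
    E=p["extrinsics"]; a=np.array([(uv[0]-p["cx"])/p["fx"],(uv[1]-p["cy"])/p["fy"]]); th=np.hypot(*a)
    d=np.array([*(a/max(th,1e-9)*np.sin(th)),np.cos(th)]); return -E[:3,:3].T@E[:3,3], E[:3,:3].T@d
def wz(p,uv,z):
    o,d=wray(p,uv); return o+d*(z-o[2])/d[2]
def wproj(p,X):
    E=p["extrinsics"]; c=E[:3,:3]@np.array(X)+E[:3,3]; r=np.hypot(c[0],c[1]); th=np.arctan2(r,c[2])
    return np.array([p["cx"]+p["fx"]*th*c[0]/r,p["cy"]+p["fy"]*th*c[1]/r])
def pose():
    s=robot.read_state(); M=R.from_rotvec(s["orientation"]).as_matrix()
    print("t",round(float(s["t"]),2),"tcp",s["tool_pos"].round(4),"jaw yaw",np.degrees(np.arctan2(M[1,1],M[0,1])).round(1),"F",s["force"].round(1),"T",s["wrist_torque"].round(2),"op",round(float(s["opening"]),4)); return s,M
E
python3 - <<'E'
from m import *
s,M=pose(); w=cams.read_camera("wrist"); save(w,"w1.png"); 
np.savez("w1.npz",**{k:v for k,v in w.items()})
for X in((.487,-.026,.058),): print(wproj(w,X))
E
```

```text
t 2.65 tcp [ 0.487  -0.0244  0.1827] jaw yaw 109.5 F [ 0.3 -0.5 -0.3] T [ 0.04 -0.   -0.04] op 0.0933
[318.41635131 188.76203439]
```

View pics/w1.png

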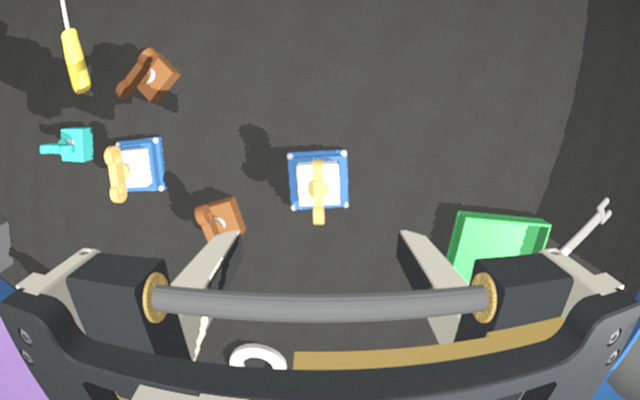

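The wrist view shows seat A at (318,180) with its wing vertical, running from rows 160 to 223 and square to the jaws. B is at (137,168) and the tray on the right at (497,245). Next I measure the wing and seat precisely.

```bash
cat >> m.py <<'E'
def meas(w,cc,r=45):
    hsv=cv2.cvtColor(w["pixels"],cv2.COLOR_RGB2HSV).astype(int);H,S,V=[hsv[...,i] for i in range(3)]
    k=np.zeros(H.shape,bool); k[max(cc[1]-r,0):cc[1]+r,max(cc[0]-r,0):cc[0]+r]=1
    b=k&(H>95)&(H<130)&(S>120)&(V>70); y=k&(H>12)&(H<32)&(S>70)&(V>100)
    P=np.array([wz(w,p,.02)[:2] for p in np.argwhere(b)[:,::-1].astype(float)]); q=cv2.minAreaRect((P*1000).astype(np.float32)); print(" seat",np.round(q[0],1),np.round(q[1],1),round(q[2],1))
    m=max(comps(y,30),key=lambda m:m.sum())
    P=np.array([wz(w,p,.066)[:2] for p in np.argwhere(m)[:,::-1].astype(float)]); q=cv2.minAreaRect((P*1000).astype(np.float32)); 
    u,s,v=np.linalg.svd(P-P.mean(0),full_matrices=False); a=np.degrees(np.arctan2(v[0,1],v[0,0]))%180
    print(" wing",np.round(q[0],1),np.round(q[1],1),round(q[2],1),"mean",(P.mean(0)*1000).round(1),"yaw",round(a,1))
E
python3 - <<'E'
from m import *
w=dict(np.load("w1.npz")); meas(w,(318,182)); meas(w,(133,168),38)
print((-w["extrinsics"][:3,:3].T@w["extrinsics"][:3,3]).round(3))
E
```

```text
seat [486.6 -27.1] [64.3 64. ] 22.6
 wing [510.5 -18.1] [19.6 11.7] 19.7 mean [510.1 -18. ] yaw 17.9
 seat [ 538. -235.] [64.4 62.1] 21.3
 wing [ 541.7 -240.5] [65.6 34.7] 20.6 mean [ 541.7 -241.6] yaw 20.2
[ 0.416 -0.05   0.35 ]
```

Emit:
step_arm:
  deltas:
    - {"offset": [0.1,-0.17,1.5],"roll": 0}
    - {"offset": [0,0,2],"roll": 0}
    - {"offset": [0,0,2],"roll": 0}
    - {"offset": [0,0,2],"roll": 0}
    - {"offset": [0,0,2],"roll": 0}
    - {"offset": [0,0,2],"roll": 0}
    - {"offset": [0,0,1.5],"roll": 0}
    - {"offset": [0,0,1.35],"roll": 0}
    - {"offset": [0,0,0],"roll": 0}
  fingers: 5

```text
t: 3.82
tool_pos: [0.4856, -0.0262, 0.0379]
orientation: [0.537, -3.093, -0.001]
force: [-0.3, 0.5, 0.1]
opening: 0.0501
```

Emit:
step_arm:
  deltas:
    - {"offset": [0,0,0],"roll": 0}
    - {"offset": [0,0,0],"roll": 0}
    - {"offset": [0,0,0],"roll": 0}
    - {"offset": [0,0,0],"roll": 0}
    - {"offset": [0,0,0],"roll": 0}
    - {"offset": [0,0,0],"roll": 0}
  fingers: 0
  grip_force: 15

```text
t: 4.58
tool_pos: [0.487, -0.0262, 0.0395]
orientation: [-0.538, 3.094, 0.0]
force: [-0.4, 2.2, 5.1]
opening: 0.0203
```

```bash
python3 -c "
from m import *
pose()"
```

```text
t 4.58 tcp [ 0.487  -0.0262  0.0395] jaw yaw 109.7 F [-0.4  2.2  5.1] T [0.45 0.07 0.03] op 0.0203
```

Emit:
step_arm:
  deltas:
    - {"offset": [0,0,0],"roll": 0}
    - {"offset": [0,0,0],"roll": 0}
    - {"offset": [0,0,0],"roll": 0}

```text
t: 4.95
tool_pos: [0.487, -0.0263, 0.0395]
orientation: [-0.538, 3.094, 0.0]
force: [-0.8, 3.2, 5.8]
opening: 0.0205
```

```bash
python3 -c "
from m import *
pose(); c=cams.read_camera('scene'); save(c,'s2.png',(260,140,380,240),6)"
```

```text
t 4.95 tcp [ 0.487  -0.0263  0.0395] jaw yaw 109.7 F [-0.8  3.2  5.8] T [ 0.43  0.16 -0.03] op 0.0205
```

View pics/s2.png

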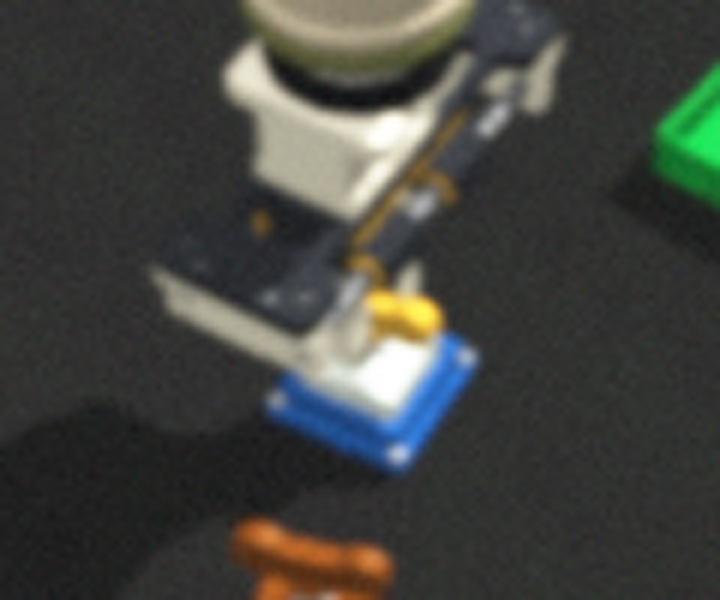

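The opening stopped at 20 mm, so the tips are probably on a round boss under the 10 mm wing. I reopen, raise 1 cm and grip again.

Emit:
step_arm:
  deltas:
    - {"offset": [0,0,0],"roll": 0}
    - {"offset": [0,0,0],"roll": 0}
    - {"offset": [0,0,-0.5],"roll": 0}
    - {"offset": [0,0,-0.6],"roll": 0}
    - {"offset": [0,0,0],"roll": 0}
  fingers: 4

```text
t: 5.62
tool_pos: [0.4873, -0.0265, 0.051]
orientation: [-0.538, 3.094, -0.001]
force: [1.0, -0.3, -0.4]
opening: 0.0403
```

Emit:
step_arm:
  deltas:
    - {"offset": [0,0,0],"roll": 0}
    - {"offset": [0,0,0],"roll": 0}
    - {"offset": [0,0,0],"roll": 0}
    - {"offset": [0,0,0],"roll": 0}
    - {"offset": [0,0,0],"roll": 0}
    - {"offset": [0,0,0],"roll": 0}
    - {"offset": [0,0,0],"roll": 0}
  fingers: 0

```text
t: 6.5
tool_pos: [0.4868, -0.0263, 0.0503]
orientation: [-0.538, 3.095, 0.0]
force: [-0.3, 2.0, 4.1]
opening: 0.01
```

```bash
python3 -c "
from m import *
pose(); w=cams.read_camera('wrist'); save(w,'w2.png',(170,100,470,300),2.5)"
```

```text
t 6.5 tcp [ 0.4868 -0.0263  0.0503] jaw yaw 109.7 F [-0.3  2.   4.1] T [ 0.38  0.07 -0.02] op 0.01
```

View pics/w2.png

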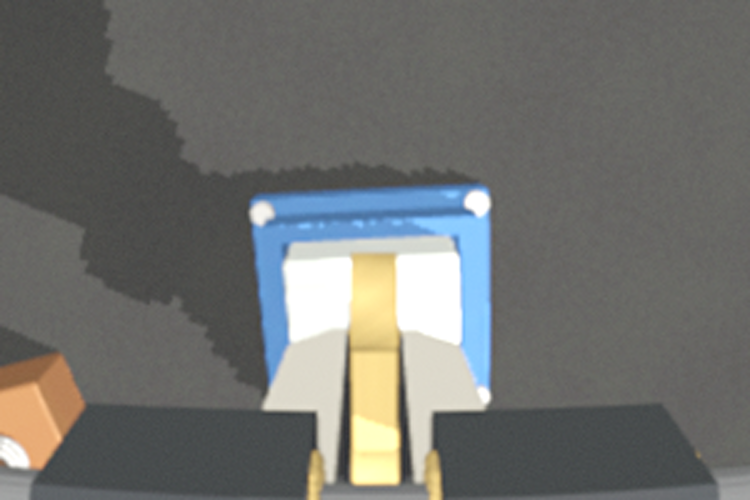

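The opening is now 10.0 mm and the crop shows the wing held squarely between the fingers at (375,370). I turn clockwise and watch the wrist moment.

Emit:
step_arm:
  deltas:
    - {"offset": [0,0,0],"roll": 0.08}
    - {"offset": [0,0,0],"roll": 0.08}
    - {"offset": [0,0,0],"roll": 0.08}
    - {"offset": [0,0,0],"roll": 0.06}
    - {"offset": [0,0,0],"roll": 0}
    - {"offset": [0,0,0],"roll": 0}

```text
t: 7.3
tool_pos: [0.4869, -0.0261, 0.0503]
orientation: [-0.072, 3.14, 0.0]
force: [0.1, 4.3, 3.3]
opening: 0.0102
```

```bash
python3 -c "
from m import *
pose()"
```

```text
t 7.3 tcp [ 0.4869 -0.0261  0.0503] jaw yaw 92.6 F [0.1 4.3 3.3] T [ 0.73 -0.13  0.22] op 0.0102
```

Emit:
step_arm:
  deltas:
    - {"offset": [0,0,0],"roll": 0.06}
    - {"offset": [0,0,0],"roll": 0.06}
    - {"offset": [0,0,0],"roll": 0.06}
    - {"offset": [0,0,0],"roll": 0}

```text
t: 7.8
tool_pos: [0.4862, -0.0262, 0.0503]
orientation: [-0.212, -3.133, -0.0]
force: [-2.9, 3.0, 7.8]
opening: 0.013
```

```bash
python3 -c "
from m import *
pose()"
```

```text
t 7.8 tcp [ 0.4862 -0.0262  0.0503] jaw yaw 82.3 F [-2.9  3.   7.8] T [0.6  0.58 0.44] op 0.013
```

The fingers spread to 13 mm and the moment is rising, so A jams. I release it, rise, realign and move to B.

Emit:
step_arm:
  deltas:
    - {"offset": [0,0,0],"roll": 0}
    - {"offset": [0,0,0],"roll": 0}
    - {"offset": [0,0,0],"roll": 0}
    - {"offset": [0,0,0],"roll": 0}
    - {"offset": [0,0,-2],"roll": 0}
    - {"offset": [0,0,-3],"roll": 0}
    - {"offset": [0,0,-4],"roll": 0}
    - {"offset": [0,0,-4],"roll": 0}
    - {"offset": [0,0,0],"roll": -0.165}
    - {"offset": [0,0,0],"roll": -0.165}
    - {"offset": [0,0,0],"roll": -0.165}
    - {"offset": [0,0,0],"roll": 0}
  fingers: 5

```text
t: 9.3
tool_pos: [0.4865, -0.0264, 0.18]
orientation: [0.56, -3.091, -0.0]
force: [-0.9, 1.0, 0.3]
opening: 0.0501
```

```bash
python3 - <<'E'
from m import *
pose()
w=cams.read_camera("wrist")
save(w,"w3.png",(200,120,440,280),3)
E
```

```text
t 9.3 tcp [ 0.4865 -0.0264  0.18  ] jaw yaw 110.5 F [-0.9  1.   0.3] T [ 0.1   0.02 -0.06] op 0.0501
```

View pics/w3.png

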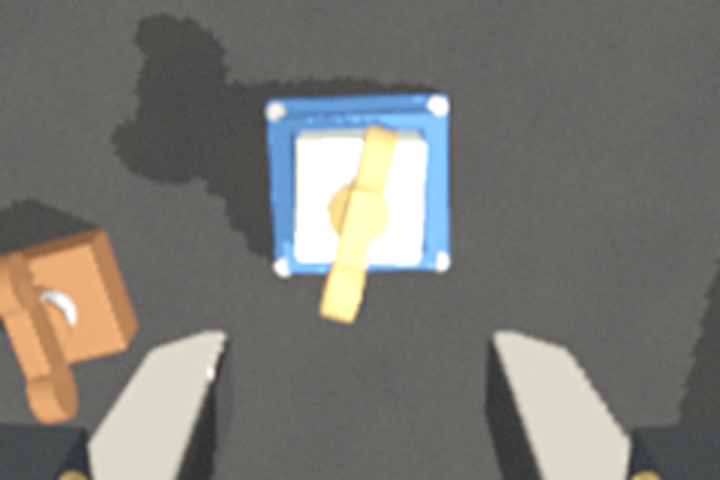

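Emit:
step_arm:
  deltas:
    - {"offset": [0.5,-4.38,0],"roll": 0}
    - {"offset": [0.5,-4.38,0],"roll": 0}
    - {"offset": [0.5,-4.38,0],"roll": 0}
    - {"offset": [0.5,-4.38,0],"roll": 0}
    - {"offset": [0.5,-4.38,0],"roll": 0}
    - {"offset": [0,0,0],"roll": 0}
    - {"offset": [0,0,0],"roll": 0}

```text
t: 10.22
tool_pos: [0.5399, -0.2397, 0.1797]
orientation: [0.557, -3.091, -0.002]
force: [-0.8, 0.1, -0.1]
opening: 0.0501
```

```bash
python3 - <<'E'
from m import *
pose()
w=cams.read_camera("wrist"); p=wproj(w,(.54,-.24,.03)); print(p); meas(w,tuple(p.astype(int)))
save(w,"w4.png",(200,120,440,280),3)
E
```

```text
t 10.22 tcp [ 0.5399 -0.2397  0.1797] jaw yaw 110.4 F [-0.8  0.1 -0.1] T [0.01 0.04 0.07] op 0.0501
[319.50715323 183.40747186]
 seat [ 541.5 -246.5] [64.4 64.2] 21.6
 wing [ 564.9 -237.5] [19.4 11.6] 20.4 mean [ 565.4 -237.1] yaw 18.9
```

View pics/w4.png

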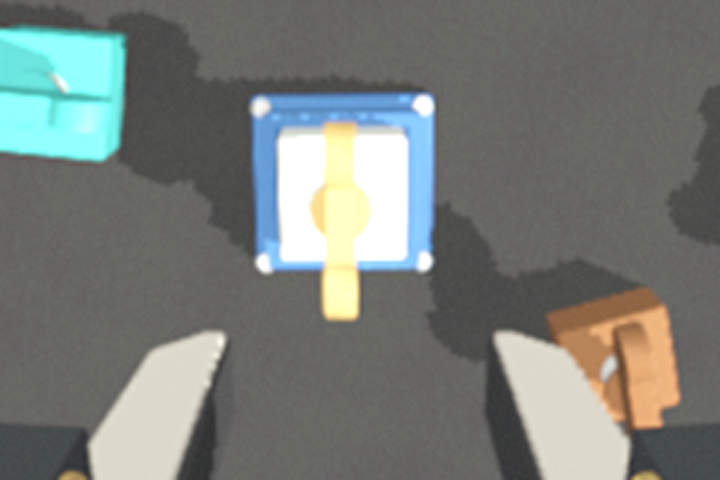

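A's wing now stands about 12° past its start, with its nut still seated. B's wing lies vertical at crop (340,210), and its centre is about 7 mm from the TCP. I descend on B and grip.

Emit:
step_arm:
  deltas:
    - {"offset": [0.1,-0.7,1.5],"roll": 0}
    - {"offset": [0,0,2],"roll": 0}
    - {"offset": [0,0,2],"roll": 0}
    - {"offset": [0,0,2],"roll": 0}
    - {"offset": [0,0,2],"roll": 0}
    - {"offset": [0,0,2],"roll": 0}
    - {"offset": [0,0,1.4],"roll": 0}
    - {"offset": [0,0,0],"roll": 0}

```text
t: 11.28
tool_pos: [0.5408, -0.2466, 0.0495]
orientation: [0.561, -3.089, -0.003]
force: [-0.6, 0.4, 0.7]
opening: 0.0501
```

Emit:
step_arm:
  deltas:
    - {"offset": [0,0,0],"roll": 0}
    - {"offset": [0,0,0],"roll": 0}
    - {"offset": [0,0,0],"roll": 0}
    - {"offset": [0,0,0],"roll": 0}
    - {"offset": [0,0,0],"roll": 0}
    - {"offset": [0,0,0],"roll": 0}
    - {"offset": [0,0,0],"roll": 0}
    - {"offset": [0,0,0],"roll": 0}
    - {"offset": [0,0,0],"roll": 0}
    - {"offset": [0,0,0],"roll": 0}
  fingers: 0

```text
t: 12.52
tool_pos: [0.5417, -0.247, 0.0511]
orientation: [0.561, -3.091, -0.0]
force: [0.5, 0.4, -1.3]
opening: 0.0099
```

Emit:
step_arm:
  deltas:
    - {"offset": [0,0,0],"roll": 0.08}
    - {"offset": [0,0,0],"roll": 0.08}
    - {"offset": [0,0,0],"roll": 0.08}
    - {"offset": [0,0,0],"roll": 0.08}
    - {"offset": [0,0,0],"roll": 0.08}
    - {"offset": [0,0,0],"roll": 0.05}
    - {"offset": [0,0,0],"roll": 0}

```text
t: 13.4
tool_pos: [0.5416, -0.2468, 0.0511]
orientation: [-0.142, -3.138, -0.001]
force: [-1.4, 2.2, 0.4]
opening: 0.0096
```

```bash
python3 -c "
from m import *
pose()"
```

```text
t 13.4 tcp [ 0.5416 -0.2468  0.0511] jaw yaw 84.8 F [-1.4  2.2  0.4] T [0.47 0.24 0.02] op 0.0096
```

B turns freely, with the opening at 9.6 mm and almost no moment. I turn it on to about 60°.

Emit:
step_arm:
  deltas:
    - {"offset": [0,0,0],"roll": 0.1}
    - {"offset": [0,0,0],"roll": 0.1}
    - {"offset": [0,0,0],"roll": 0.1}
    - {"offset": [0,0,0],"roll": 0.1}
    - {"offset": [0,0,0],"roll": 0.1}
    - {"offset": [0,0,0],"roll": 0.1}
    - {"offset": [0,0,0],"roll": 0.05}
    - {"offset": [0,0,0],"roll": 0}
    - {"offset": [0,0,0],"roll": 0}

```text
t: 14.52
tool_pos: [0.5419, -0.2462, 0.0511]
orientation: [-1.134, -2.929, -0.002]
force: [-0.0, 5.7, 1.0]
opening: 0.0101
```

```bash
python3 - <<'E'
from m import *
s,M=pose(); print(s["q"].round(2))
w=cams.read_camera("wrist"); save(w,"w5.png",(150,60,490,300),2.3)
E
```

```text
t 14.53 tcp [ 0.5419 -0.2462  0.0511] jaw yaw 47.7 F [-0.   5.7  1. ] T [1.05 0.12 0.02] op 0.0101
[-0.51  0.26  1.66  0.    1.22 -1.35]
```

View pics/w5.png

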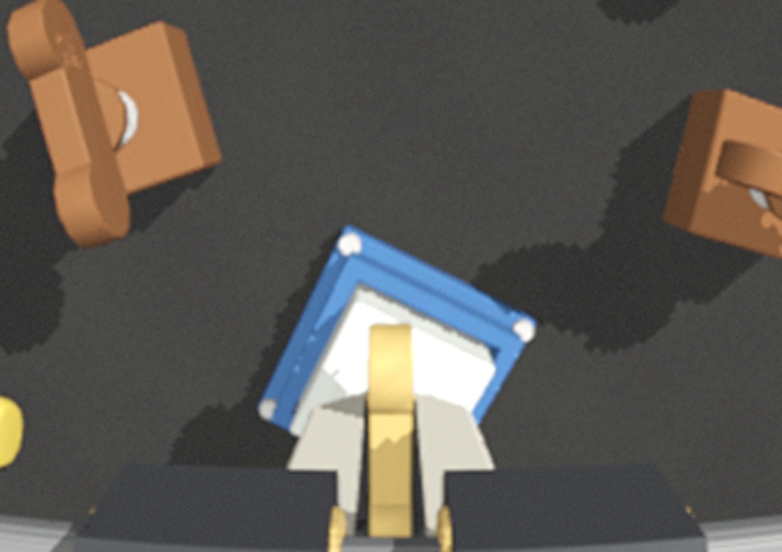

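B has turned about 63° with no jam, and its nut is still seated. I grip harder and lift.

Emit:
step_arm:
  deltas:
    - {"offset": [0,0,0],"roll": 0}
    - {"offset": [0,0,-0.4],"roll": 0}
    - {"offset": [0,0,-0.5],"roll": 0}
    - {"offset": [0,0,-0.5],"roll": 0}
    - {"offset": [0,0,-1],"roll": 0}
    - {"offset": [0,0,-2],"roll": 0}
    - {"offset": [0,0,-2],"roll": 0}
    - {"offset": [0,0,-2],"roll": 0}
    - {"offset": [0,0,-2],"roll": 0}
    - {"offset": [0,0,0],"roll": 0}
    - {"offset": [0,0,0],"roll": 0}
  grip_force: 30

```text
t: 15.95
tool_pos: [0.5414, -0.2469, 0.1546]
orientation: [-1.137, -2.928, -0.0]
force: [-0.6, -0.9, -2.9]
opening: 0.0101
```

```bash
python3 - <<'E'
from m import *
s,M=pose(); 
d=np.array([.520,.246])-s["tool_pos"][:2]; print("tray delta in tool xy",M[:2,:2].T@d)
c=cams.read_camera("scene"); save(c,"s3.png",(180,120,420,300),3)
E
```

```text
t 15.95 tcp [ 0.5414 -0.2469  0.1546] jaw yaw 47.6 F [-0.6 -0.9 -2.9] T [-0.    0.01  0.03] op 0.0101
tray delta in tool xy [0.34850768 0.34927605]
```

View pics/s3.png

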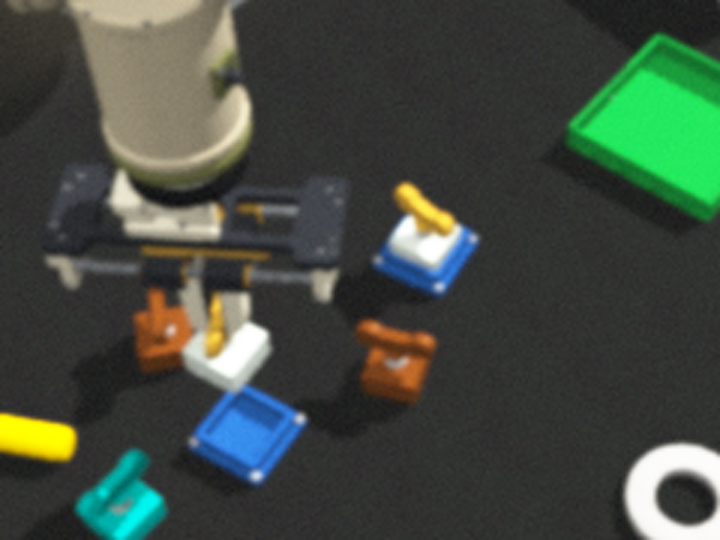

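The nut hangs upright at crop (228,355), its seat is empty and A is still in its seat. I carry it to the tray.

Emit:
step_arm:
  deltas:
    - {"offset": [1.5,1.5,0],"roll": 0}
    - {"offset": [3,3,0],"roll": 0}
    - {"offset": [3.5,3.5,0],"roll": 0}
    - {"offset": [3.5,3.5,0],"roll": 0}
    - {"offset": [3.5,3.5,0],"roll": 0}
    - {"offset": [3.5,3.5,0],"roll": 0}
    - {"offset": [3.5,3.5,0],"roll": 0}
    - {"offset": [3.5,3.5,0],"roll": 0}
    - {"offset": [3.5,3.5,0],"roll": 0}
    - {"offset": [3,3,0],"roll": 0}
    - {"offset": [2,2,0],"roll": 0}
    - {"offset": [0.9,0.9,0],"roll": 0}

```text
t: 17.5
tool_pos: [0.5182, 0.248, 0.1543]
orientation: [-1.133, -2.929, 0.001]
force: [0.0, -0.6, -1.9]
opening: 0.0101
```

Emit:
step_arm:
  deltas:
    - {"offset": [0,0,0],"roll": 0}
    - {"offset": [0,0,1.5],"roll": 0}
    - {"offset": [0,0,2],"roll": 0}
    - {"offset": [0,0,2],"roll": 0}
    - {"offset": [0,0,2],"roll": 0}
    - {"offset": [0,0,1.5],"roll": 0}
    - {"offset": [0,0,0.5],"roll": 0}
    - {"offset": [0,0,0.5],"roll": 0}
    - {"offset": [0,0,0],"roll": 0}
    - {"offset": [0,0,0],"roll": 0}

```text
t: 18.75
tool_pos: [0.5202, 0.2462, 0.0559]
orientation: [1.137, 2.928, 0.001]
force: [0.7, 0.5, -2.2]
opening: 0.0092
```

```bash
python3 - <<'E'
from m import *
s,M=pose()
c=cams.read_camera("scene"); save(c,"s4.png",(330,110,480,210),5)
E
```

```text
t 18.75 tcp [0.5202 0.2462 0.0559] jaw yaw 47.6 F [ 0.7  0.5 -2.2] T [-0.04  0.06 -0.03] op 0.0092
```

View pics/s4.png

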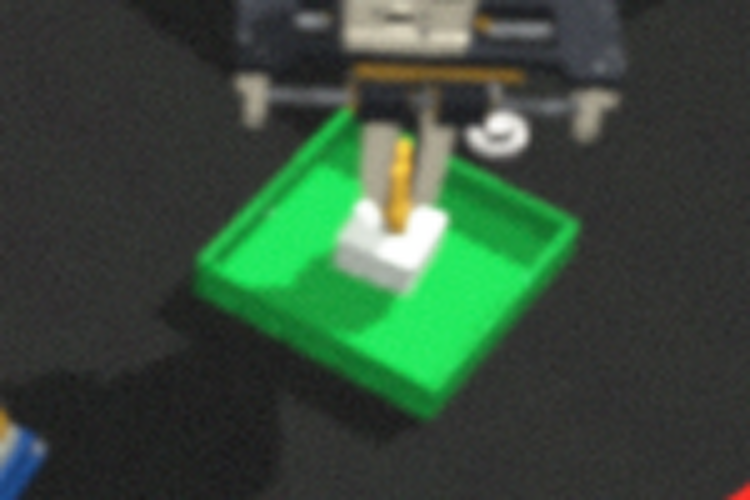

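The nut is over the tray's middle, about 9 mm above its floor, and not yet touching. I lower it slowly.

Emit:
step_arm:
  deltas:
    - {"offset": [0,0,0.3],"roll": 0}
    - {"offset": [0,0,0.3],"roll": 0}
    - {"offset": [0,0,0.1],"roll": 0}
    - {"offset": [0,0,0],"roll": 0}
    - {"offset": [0,0,0],"roll": 0}

```text
t: 19.42
tool_pos: [0.5198, 0.246, 0.0482]
orientation: [1.137, 2.928, 0.0]
force: [-0.6, 1.1, -2.3]
opening: 0.0101
```

Emit:
step_arm:
  deltas:
    - {"offset": [0,0,0.1],"roll": 0}
    - {"offset": [0,0,0.1],"roll": 0}
    - {"offset": [0,0,0],"roll": 0}
    - {"offset": [0,0,0],"roll": 0}

```text
t: 19.92
tool_pos: [0.52, 0.2461, 0.0469]
orientation: [1.137, 2.928, 0.001]
force: [-2.8, -1.6, 5.4]
opening: 0.0097
```

The force went from −2.3 to +5.4 N at TCP z = 0.047, as expected for contact with the floor. I release and rise.

Emit:
step_arm:
  deltas:
    - {"offset": [0,0,0],"roll": 0}
    - {"offset": [0,0,0],"roll": 0}
    - {"offset": [0,0,0],"roll": 0}
    - {"offset": [0,0,0],"roll": 0}
    - {"offset": [0,0,0],"roll": 0}
    - {"offset": [0,0,-2],"roll": 0}
    - {"offset": [0,0,-3],"roll": 0}
    - {"offset": [0,0,-4],"roll": 0}
    - {"offset": [0,0,-4],"roll": 0}
    - {"offset": [0,0,-3],"roll": 0}
    - {"offset": [0,0,0],"roll": 0}
    - {"offset": [0,0,0],"roll": 0}
  fingers: 4

```text
t: 21.42
tool_pos: [0.5195, 0.2459, 0.206]
orientation: [-1.137, -2.928, 0.0]
force: [0.8, 0.0, -0.9]
opening: 0.0404
```

```bash
python3 - <<'E'
from m import *
s,M=pose()
c=cams.read_camera("scene"); save(c,"s5.png",(220,110,480,290),3)
for r in cams.pinpoint(c,"nut_1"): print(np.round(r["xy"],1),round(r["score"],2),np.round(at_z(c,r["xy"],0.004),3),np.round(at_z(c,r["xy"],0.008),3))
E
```

```text
t 21.43 tcp [0.5195 0.2459 0.206 ] jaw yaw 47.6 F [ 0.8  0.  -0.9] T [-0.02  0.04 -0.03] op 0.0404
[234.6 232. ] 0.86 [ 0.421 -0.248  0.004] [ 0.424 -0.249  0.008]
[221.4 294.2] 0.85 [ 0.549 -0.361  0.004] [ 0.551 -0.362  0.008]
[322.6 201. ] 0.83 [ 0.48  -0.017  0.004] [ 0.482 -0.019  0.008]
[309.7 241.8] 0.82 [ 0.56  -0.119  0.004] [ 0.562 -0.121  0.008]
[407.7 162.9] 0.73 [0.521 0.248 0.004] [0.523 0.245 0.008]
```

View pics/s5.png

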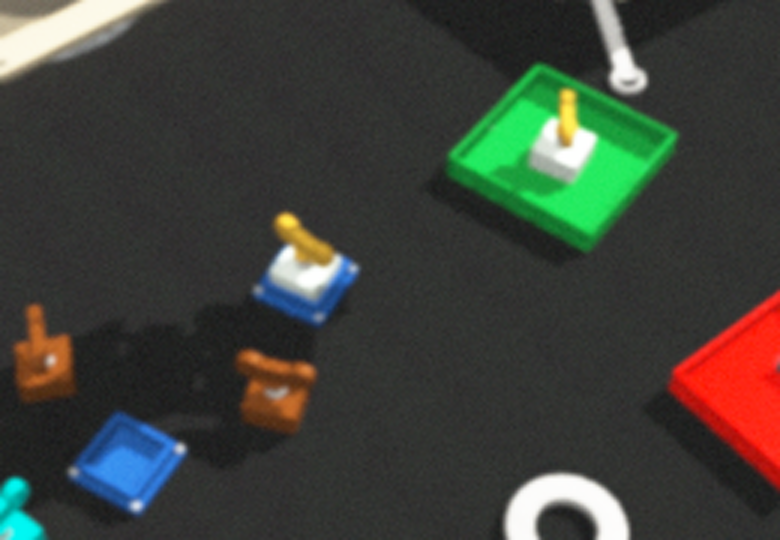

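The kept screw stands upright in the tray's middle at crop (563,150). The jammed one is still in its seat at (305,265), and the gripper is clear.

```bash
python3 -c "
from plant import robot
print(robot.close_job())"
```

```text
the job is handed in; nothing more can be done
None
```

I tried both screws in their seats, set the free one down in the green tray and left the jamming one in place. The job was handed in at about 21.5 s of the 58 s; no verdict is reported.

- **Jamming screw:** the screw in the seat nearer the tray stopped after about 12–13°. The fingers spread from 10 to 13 mm and the wrist moment rose. I read that angle off the picture by eye, so the joint at about 0.22 rad is an estimate.
- **Free screw:** the screw in the farther seat turned about 63° (roughly 1.05 rad) with almost no moment. I lifted it with its nut, lowered it until the force showed floor contact, and released it.
- **Last checks:** the final scene picture shows the kept nut upright within about 4 mm of the tray's centre. The other nut is still in its seat, and the gripper is open and about 16 cm above its release height.
- **What did not agree:** the first grip, at the height given in the task, stopped at 20 mm. The fingertips had probably closed on a boss under the wing. Gripping 11 mm higher gave the expected 10 mm.
- **Network miss:** the network put the jamming nut about 5–9 mm from the seat centre I measured, within its usual error. The picture shows it seated.

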